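# Trace the pump housing's gasket seam with the probe

## Robot

A 6-joint arm with a two-finger parallel gripper is mounted at the origin on the work surface. World frame = base frame: x ahead of the robot, y to its left, z up, the work surface at z = 0. Lengths are in m, angles in rad, forces in N, time in s.
With the tool pointing down it reaches from about 0.35 to 0.975 m from the base axis. Payload 17.4 kg.
Tool frame: the origin (TCP) lies at the very end of the fingers, on their centre line; the grasp point (between the pads) lies 19 mm behind it (manip.grip_depth is the distance from the TCP to the grasp point, in m); z points along the fingers, y is the line along which they close (so a half turn about z gives the same grasp; the last joint's range is limited). The gripper opens to 85 mm and grips with 20 to 120 N. Pads are 22 mm wide; open, the fingers measure 114 mm over their backs; the gripper's body (76 mm by 85 mm) begins 54 mm behind the grasp point. The pads swing forward as they close: fully open they stand 13 mm farther back than shut.
Start: joints at [-1.279, 0.116, 1.442, -0, 1.584, -0.038], TCP at [0.219, -0.639, 0.231] pointing down, gripper open.
Joint ranges: [-2.83, 2.83], [-0.83, 2.19], [0.07, 2.5], [-1.14, 4.28], [0.01, 3], [-2.97, 2.97]. Speed limits (rad/s): [1.89, 1.89, 2.22, 3.14, 3.14, 3.14].

## Interface

Orientations are given as a 3x3 rotation matrix whose columns are the frame's x, y, z axes.
In Python, from plant import manip gives the robot as it stands.
- The arm moves only by the tool carry_out, never from a script. Its arguments are lists of equal length, an entry for each row: "claw": the closure, from -1 (fully open) to 1 (shut); "translation": the shift along the tool's x, y, z in mm, a list of three; "twist": the turn about the tool's z in degrees. In form: {"claw": [claw, ...], "translation": [[x, y, z], ...], "twist": [twist, ...]}. A call has 1 to 10 rows; each row is the pose to reach, as a shift and turn from the pose commanded when the call began, along the tool's axes at that moment; what a row does not reach only later rows make up. A row lasts 1/12 s, in which the tool goes at most 41.7 mm and 7.16 degrees, less where a joint would pass 70% of its speed; a pose out of reach is approached as far as the arm can. A call with a gripper value outside its range is refused whole. The fingers move at their own pace and stop on an object; "newtons" is the grip in N (left out, the last holds). Time passes only in rows, so rows that repeat a pose let the fingers close. It gives the time, the measured TCP pose, the force, the opening and the grip force at its end, in the units of the state.
- manip.state(): the state, without advancing time (a new reading comes with each control period).
- manip.snapshot(name): name is "scene" or "side" or "wrist"; returns the picture (480x640x3 uint8, red, green, blue); there is no depth.
- manip.calibration(name): a dict with "vfov" (degrees; the focal length in pixels is half the picture's height over the tangent of half this angle, whatever the lens; pixels are square), "cx", "cy" (the principal point, pixels), "T" (4x4, takes a point from camera to world coordinates). Camera axes: x right, y down, z forward; pixel columns grow to the right and rows downward; lengths in m; the calibration is good to about 2 mm. A picture is of the moment at which its call begins: read the wrist's pose just before it. calibration takes no time and is no camera call; for the wrist camera it gives the pose at the moment of the call.
- manip.hand_in(): hands the job in; it is judged then, once.
Trained networks look in the newest picture that a camera, given by its name, has taken for a name from the list of things; names that differ only in an ending like _2 or _b are one class to them, and where a whole thing is asked for, a point or a joint stands for the part that bears it (a point fixed in the world has none). Each returns a list of dicts, best first, with "confidence" (0 to 1); they miss things now and then, are a little off and sometimes report something else, mostly with a low value. They report only what shows in the picture. A call takes as long as a camera call. They do not tell look-alikes from the thing itself.
- manip.spot_in(camera, thing): "at" ([row, column] in pixels, amid what is visible of it).
The state is a dict: "time_s": time; "q": joint angles; "qvel": joint speeds; "joint_torque": joint torques, N m; "ee_pos": TCP position; "ee_rot": TCP orientation; "ft_force": force on the tool from outside, world axes, zero at the start; "torque": the same for the moment, N m; "gripper_width": opening from 0.0 (shut) to 1.0 (fully open); "grasp_force": force on a finger pad.
Only numpy, scipy, OpenCV 4.12 (cv2) and the standard library are available. Lean on these libraries where they do the work, as an engineer would, in place of code of your own. Each camera call takes 0.05 s, during which the arm holds its last target. There are 200 camera calls.

## Task

Take the probe that hangs in the fork stand and guide its sprung tip along the dark gasket seam on top of the pump housing, from the end with the pipe stub right to the other end, lightly pressed so that the tip springs in part of the way, following both bends and going slowly (about 20 mm a second). Then hang the probe upright in the fork again, as it was, and leave the tray, wrench and jar where they are.

Things in the scene. Friction and masses are not known exactly. Their poses are not given: they have to be found in the camera images.
- housing: clamped pump housing (fixed): aluminium block 180 (x) x 110 (y) mm, flat top 70 mm above the bench, on a dark 200 x 130 x 20 mm base plate; bolt heads 4 mm high near its long edges. A round pipe stub (52 mm flange) sticks 35 mm out of its -x end; the +x end is plain. The seam is the dark 6 mm wide gasket line flush in the top, with two bends, from -x end to +x end. Origin: centre of underside
- probe: pencil probe hanging upright in the fork, about 0.17 kg. Origin: centre of the underside of its square steel collar (44 x 44 x 8 mm), z up along the probe. Above it a square grey handle 26 x 26 mm, z = 8 to 80 mm, sides parallel to the probe's x and y; below it a 14 mm shaft to z = -70 mm, then the thin sprung tip to z = -100 mm
- plunger (a joint): how far the sprung tip is pushed into the probe, m: 0 = free (fully out), 0.012 = fully in; the spring gives about 1 N at first and 4 N fully in
- probe_tip (a point): lowest point of the probe's round tip (ball of 10 mm), 100 mm below the probe's origin when free, on its axis
- stand: fixed grey fork stand: base 120 x 100 x 12 mm, a post 53 mm wide at its +x side, and two level prongs along x, each 14 mm wide, 25 mm apart, from x = -45 to 35 mm, tops 120 mm above the bench; nothing is higher. Origin: on the bench, below the middle of the hanging place; fork open towards -x
- stand_rest (a point): middle of the hanging place: between the prongs, at the height of their tops (120 mm); the probe's origin lies here when it hangs
- tray: bystander: open steel tray 110 x 160 x 35 mm, origin centre of underside
- wrench: bystander: steel wrench 190 mm long lying on the bench
- jar: bystander: jar, 64 mm across, 95 mm high, origin centre of underside
- seam0 (a point): seam point 0, in order along the seam: start of the seam, 10 mm in from the edge at the pipe-stub end; on the housing's top face at x = -80, y = -18 mm in the housing's frame
- seam1 (a point): seam point 1, in order along the seam: middle of the first straight; on the housing's top face at x = -55, y = -18 mm in the housing's frame
- seam2 (a point): seam point 2, in order along the seam: first bend; on the housing's top face at x = -30, y = -18 mm in the housing's frame
- seam3 (a point): seam point 3, in order along the seam: a third along the slanting middle leg; on the housing's top face at x = -10, y = -6 mm in the housing's frame
- seam4 (a point): seam point 4, in order along the seam: two thirds along the slanting middle leg; on the housing's top face at x = 10, y = 6 mm in the housing's frame
- seam5 (a point): seam point 5, in order along the seam: second bend; on the housing's top face at x = 30, y = 18 mm in the housing's frame
- seam6 (a point): seam point 6, in order along the seam: middle of the last straight; on the housing's top face at x = 55, y = 18 mm in the housing's frame
- seam7 (a point): seam point 7, in order along the seam: end of the seam, 10 mm in from the edge at the plain end; on the housing's top face at x = 80, y = 18 mm in the housing's frame
Things that resemble listed ones, but are neither listed nor needed, are in the scene too. Of the things like the probe, leave any that is green, orange or yellow; of the rest the smaller one is meant.

How it is judged:
On the way, in this order (a step that is already met when the one before it is completed fails the run):
1. the tip, pressed on the housing (sprung in 1 to 11.5 mm), is within 8 mm of seam point 0, moving slower than 60 mm/s (horizontal distance between probe_tip and seam0 below 0.008 m and value of joint plunger between 0.001 and 0.0115 m and contact force between probe and housing above 0.2 N and linear speed of probe below 0.06 m/s), for 0.12 s.
2. the tip, pressed on the housing (sprung in 1 to 11.5 mm), is within 8 mm of seam point 1, moving slower than 60 mm/s (horizontal distance between probe_tip and seam1 below 0.008 m and value of joint plunger between 0.001 and 0.0115 m and contact force between probe and housing above 0.2 N and linear speed of probe below 0.06 m/s), for 0.12 s.
3. the tip, pressed on the housing (sprung in 1 to 11.5 mm), is within 8 mm of seam point 2, moving slower than 60 mm/s (horizontal distance between probe_tip and seam2 below 0.008 m and value of joint plunger between 0.001 and 0.0115 m and contact force between probe and housing above 0.2 N and linear speed of probe below 0.06 m/s), for 0.12 s.
4. the tip, pressed on the housing (sprung in 1 to 11.5 mm), is within 8 mm of seam point 3, moving slower than 60 mm/s (horizontal distance between probe_tip and seam3 below 0.008 m and value of joint plunger between 0.001 and 0.0115 m and contact force between probe and housing above 0.2 N and linear speed of probe below 0.06 m/s), for 0.12 s.
5. the tip, pressed on the housing (sprung in 1 to 11.5 mm), is within 8 mm of seam point 4, moving slower than 60 mm/s (horizontal distance between probe_tip and seam4 below 0.008 m and value of joint plunger between 0.001 and 0.0115 m and contact force between probe and housing above 0.2 N and linear speed of probe below 0.06 m/s), for 0.12 s.
6. the tip, pressed on the housing (sprung in 1 to 11.5 mm), is within 8 mm of seam point 5, moving slower than 60 mm/s (horizontal distance between probe_tip and seam5 below 0.008 m and value of joint plunger between 0.001 and 0.0115 m and contact force between probe and housing above 0.2 N and linear speed of probe below 0.06 m/s), for 0.12 s.
7. the tip, pressed on the housing (sprung in 1 to 11.5 mm), is within 8 mm of seam point 6, moving slower than 60 mm/s (horizontal distance between probe_tip and seam6 below 0.008 m and value of joint plunger between 0.001 and 0.0115 m and contact force between probe and housing above 0.2 N and linear speed of probe below 0.06 m/s), for 0.12 s.
8. the tip, pressed on the housing (sprung in 1 to 11.5 mm), is within 8 mm of seam point 7, moving slower than 60 mm/s (horizontal distance between probe_tip and seam7 below 0.008 m and value of joint plunger between 0.001 and 0.0115 m and contact force between probe and housing above 0.2 N and linear speed of probe below 0.06 m/s), for 0.12 s.
At the end, for the whole second after the job is handed in: After the whole seam was traced in order, the probe hangs in the fork again: its origin within 18 mm horizontally and 4 mm in height of the hanging place, collar resting on the prongs, within 0.1 rad of upright, at rest (horizontal distance between probe and stand_rest below 0.018 m and z of probe in the frame of stand_rest between -0.004 and 0.004 m and angle between probe's own z axis and vertical below 0.1 rad and linear speed of probe below 0.02 m/s and contact force between probe and stand above 0.5 N); the robot touches nothing.
It fails at once if the probe presses on the housing more than 17 mm away from every seam point (off the seam) (contact force between probe and housing above 0.3 N and horizontal distance between probe_tip and seam0 above 0.017 m and horizontal distance between probe_tip and seam1 above 0.017 m and horizontal distance between probe_tip and seam2 above 0.017 m and horizontal distance between probe_tip and seam3 above 0.017 m and horizontal distance between probe_tip and seam4 above 0.017 m and horizontal distance between probe_tip and seam5 above 0.017 m and horizontal distance between probe_tip and seam6 above 0.017 m and horizontal distance between probe_tip and seam7 above 0.017 m).
It fails at once if the probe is pressed on the housing with more than 15 N (contact force between probe and housing above 15 N).
It fails at once if the tray, wrench or jar is moved more than 20 mm (distance of any of tray, wrench, jar from where it was at the start of the episode above 0.02 m).
It also fails if it takes over 72 s, if anything falls off the work surface, if the arm or the gripper's body presses on something with over 40 N, if the wrist force passes 120 N, or if a joint passes its speed limit or range.

## Working session

There is one attempt and no reset: what is moved stays moved. The work goes in short steps, Python scripts to look and compute and a tool call to move; the robot and the scene stay as the last step left them, time stands still between calls to the robot, and variables do not carry over. Pictures are saved under pics/ and viewed, at most 10 in all, crops included, and the job is handed in when it is done.

Besides the shell and the picture viewer there is one more tool, called after ">>>" as a command line: name --pt "numbers of a row" for each row, then --argument value for the rest. carry_out: Moves the arm, as the interface text tells. Its arguments: {"type":"object","properties":{"claw":{"type":"array","items":{"type":"number"}},"translation":{"type":"array","items":{"type":"array","items":{"type":"number"}}},"twist":{"type":"array","items":{"type":"number"}},"newtons":{"type":"number"}},"required":["claw","translation","twist"]}

```bash
ls; mkdir -p pics; python3 - <<'E'
from plant import manip
import cv2,numpy as np
for n in("scene","side"):
    im=manip.snapshot(n); cv2.imwrite(f"pics/{n}0.png",im[...,::-1])
    for t in("housing","probe","stand","tray","wrench","jar","probe_tip","seam0","seam7"):
        print(n,t,[(np.round(d["at"]).tolist(),round(d["confidence"],2)) for d in manip.spot_in(n,t)[:4]])
    c=manip.calibration(n);print(c["vfov"],c["cx"],c["cy"],np.round(c["T"],4).tolist())
s=manip.state();print(s["time_s"],s["ee_rot"],s["ee_pos"],s["gripper_width"])
E
```

```text
pics
scene housing [([233.0, 438.0], 0.93), ([334.0, 370.0], 0.27)]
scene probe [([152.0, 262.0], 0.77), ([219.0, 158.0], 0.74), ([283.0, 296.0], 0.63), ([212.0, 245.0], 0.59)]
scene stand [([256.0, 256.0], 0.57)]
scene tray [([329.0, 470.0], 0.71)]
scene wrench [([368.0, 221.0], 0.71)]
scene jar [([332.0, 370.0], 0.9), ([235.0, 440.0], 0.27)]
scene probe_tip [([198.0, 272.0], 0.62), ([234.0, 438.0], 0.61), ([208.0, 208.0], 0.55), ([214.0, 245.0], 0.27)]
scene seam0 [([232.0, 436.0], 0.68), ([367.0, 221.0], 0.32)]
scene seam7 [([232.0, 436.0], 0.68), ([367.0, 221.0], 0.32)]
56.984837366631254 324.0016591534174 236.82682773768929 [[0.2172, 0.7831, -0.5828, 1.0496], [0.9761, -0.174, 0.13, -0.1383], [0.0003, -0.5971, -0.8022, 0.7808], [0.0, 0.0, 0.0, 1.0]]
side housing [([378.0, 282.0], 0.87)]
side probe [([187.0, 363.0], 0.92), ([210.0, 435.0], 0.89), ([144.0, 406.0], 0.77), ([201.0, 284.0], 0.68)]
side stand [([222.0, 355.0], 0.63)]
side tray [([345.0, 172.0], 0.73)]
side wrench [([177.0, 271.0], 0.58), ([224.0, 355.0], 0.38)]
side jar [([259.0, 223.0], 0.56)]
side probe_tip [([259.0, 426.0], 0.62)]
side seam0 [([383.0, 281.0], 0.6)]
side seam7 [([383.0, 281.0], 0.6)]
44.10796810799571 320.8931340460781 244.89278956649898 [[-0.9588, -0.2243, 0.1742, 0.3567], [-0.2839, 0.7407, -0.6089, 0.6463], [0.0075, -0.6333, -0.7738, 0.9545], [0.0, 0.0, 0.0, 1.0]]
1.0 [[ 9.46117037e-01  3.23824876e-01 -3.97838710e-05]
 [ 3.23824878e-01 -9.46117037e-01  3.38099800e-05]
 [-2.66916855e-05 -4.48712053e-05 -9.99999999e-01]] [ 0.21855726 -0.63864726  0.23128068] 1.0001983105701768
```

View pics/scene0.png

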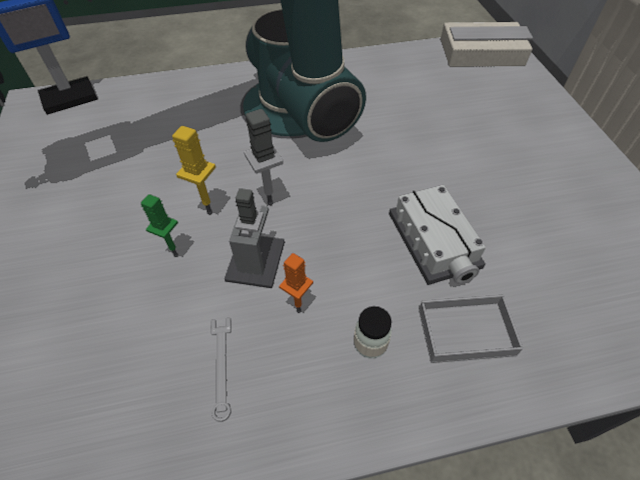

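View pics/side0.png

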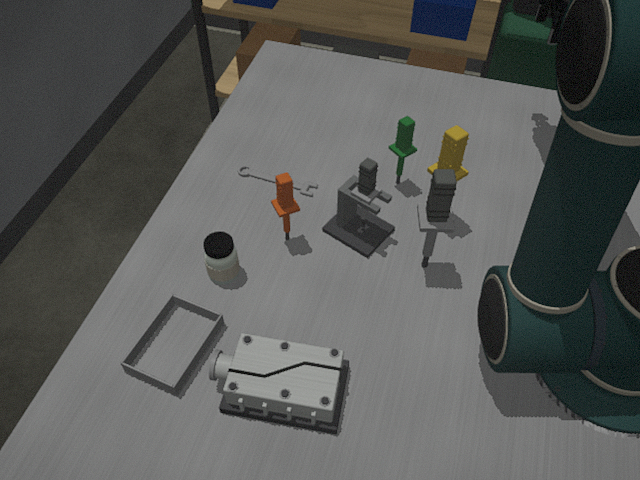

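The scene view shows the fork stand with the small grey probe: handle at (col 246, row 207), post below it. A bigger grey look-alike is at (262, 150). The housing is at (438, 232), with its pipe stub at (463, 270). The side view agrees: stand at (358, 215), housing at (285, 378), stub at (220, 366).

```bash
cat > h.py <<'E'
import numpy as np
def ray(c,u,v):
    f=240/np.tan(np.radians(c["vfov"]/2)); T=np.array(c["T"])
    return T[:3,3], T[:3,:3]@np.array([(u-c["cx"])/f,(v-c["cy"])/f,1])
def onz(c,u,v,z):
    o,d=ray(c,u,v); return o+d*(z-o[2])/d[2]
def proj(c,P):
    f=240/np.tan(np.radians(c["vfov"]/2)); T=np.array(c["T"]); p=(np.atleast_2d(P)-T[:3,3])@T[:3,:3]
    return np.c_[c["cx"]+f*p[:,0]/p[:,2], c["cy"]+f*p[:,1]/p[:,2]]
E
python3 - <<'E'
from plant import manip
import cv2
from h import *
c=manip.calibration("scene");d=manip.calibration("side")
p=lambda *a:print(a[0],np.round(onz(*a[1:]),3))
p("seam near pipe sc",c,471,257,.07);p("seam far sc",c,412,192,.07)
p("seam near pipe sd",d,229,373,.07);p("seam far sd",d,342,367,.07)
p("handle top sc",c,246,193,.2);p("handle top sd",d,369,161,.2)
w=manip.calibration("wrist");s=manip.state()
R=np.array(s["ee_rot"]);T=np.array(w["T"])
print("cam in tool",np.round(R.T@(T[:3,3]-s["ee_pos"]),4),np.round(R.T@T[:3,:3],3).tolist(),w["vfov"])
a=cv2.imread("pics/scene0.png")[170:300,210:310];b=cv2.imread("pics/side0.png")[140:270,310:410]
cv2.imwrite("pics/crop.png",cv2.resize(np.hstack([a,b]),(800,520),interpolation=2))
E
```

```text
seam near pipe sc [0.643 0.244 0.07 ]
seam far sc [0.456 0.189 0.07 ]
seam near pipe sd [0.623 0.254 0.07 ]
seam far sd [0.449 0.19  0.07 ]
handle top sc [ 0.503 -0.158  0.2  ]
handle top sd [ 0.498 -0.167  0.2  ]
cam in tool [ 0.082  -0.0003 -0.143 ] [[-0.001, -0.949, -0.317], [1.0, -0.001, -0.0], [-0.0, -0.317, 0.949]] 64.796971584593
```

View pics/crop.png

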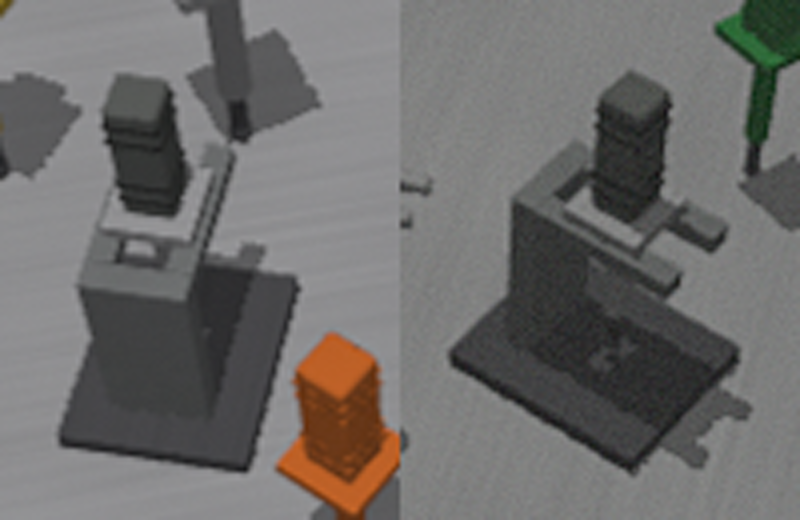

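The left crop is from the scene camera and the right one from the side camera. The grey probe's collar sits on the prongs, and the fork opens towards the robot. Next I work out yaw and the first move, a wrist look at the housing.

```bash
python3 - <<'E'
from plant import manip
from h import *
c=manip.calibration("scene");d=manip.calibration("side")
def P(cam,x,y,z,o): return onz(cam,o[0]+x/4,o[1]+y/4,z)[:2]
S=(210,170);D=(310-100,140)
for n,cam,o,a,b,z in [("post edge sc",c,S,(80,288),(190,300),.12),("base sc",c,S,(62,442),(248,468),.0),("base right sc",c,S,(248,468),(298,285),0.006),
  ("prong sd",d,D,(515,205),(665,290),.12),("base sd",d,D,(632,468),(738,352),.006),("base front sd",d,D,(452,355),(632,468),.006)]:
    p,q=P(cam,*a,z,o),P(cam,*b,z,o);v=q-p;print(n,p.round(3),q.round(3),round(np.degrees(np.arctan2(v[1],v[0])),1),round(np.hypot(*v),3))
s=manip.state();R=np.array(s["ee_rot"])
for t in [(.56,.22,.36),(.5,-.163,.36)]:
    print(t,(R.T@(np.array(t)-s["ee_pos"])*1000).round())
E
```

```text
post edge sc [ 0.543 -0.203] [ 0.561 -0.155] 69.9 0.052
base sc [ 0.547 -0.233] [ 0.583 -0.142] 68.4 0.098
base right sc [ 0.587 -0.142] [ 0.48  -0.099] 157.9 0.116
prong sd [ 0.55  -0.151] [ 0.466 -0.117] 158.0 0.09
base sd [ 0.469 -0.097] [ 0.434 -0.19 ] -111.0 0.099
base front sd [ 0.579 -0.144] [ 0.469 -0.097] 157.0 0.119
(0.56, 0.22, 0.36) [ 601. -702. -129.]
(0.5, -0.163, 0.36) [ 420. -359. -129.]
```

>>> carry_out --claw '[-1, -1, -1, -1, -1, -1, -1, -1, -1, -1]' --pt "0 0 -40" --pt "0 0 -80" --pt "0 0 -120" --pt "27 -31 -130" --pt "54 -62 -130" --pt "81 -94 -130" --pt "108 -126 -130" --pt "135 -158 -130" --pt "162 -189 -130" --pt "189 -220 -130" --twist '[0, 0, 0, 0, 0, 0, 0, 0, 0, 0]'

```text
time_s: 1.83
ee_pos: [0.3263, -0.3673, 0.3614]
ee_rot: [[0.946, 0.323, 0.0], [0.323, -0.946, -0.0], [0.0, 0.001, -1.0]]
ft_force: [0.5, 0.2, 0.2]
gripper_width: 1.003
grasp_force: 0.0
```

>>> carry_out --claw '[-1, -1, -1, -1, -1, -1, -1, -1, -1, -1]' --pt "27 -31 0" --pt "54 -62 0" --pt "81 -94 0" --pt "108 -126 0" --pt "135 -158 0" --pt "162 -189 0" --pt "189 -220 0" --pt "216 -252 0" --pt "243 -283 0" --pt "270 -315 0" --twist '[0, 0, 0, 0, 0, 0, 0, 0, 0, 0]'

```text
time_s: 2.67
ee_pos: [0.4797, 0.0182, 0.3616]
ee_rot: [[0.946, 0.324, 0.001], [0.324, -0.946, -0.0], [0.001, 0.0, -1.0]]
ft_force: [0.8, -1.3, 0.2]
gripper_width: 1.001
grasp_force: 0.0
```

>>> carry_out --claw '[-1, -1, -1, -1, -1, -1, -1, -1, -1, -1]' --pt "28 -30 10" --pt "55 -60 20" --pt "82 -90 30" --pt "110 -120 50" --pt "137 -150 70" --pt "142 -167 90" --pt "142 -167 90" --pt "142 -167 90" --pt "142 -167 90" --pt "142 -167 90" --twist '[0, 0, 0, 0, 0, 0, 0, 0, 0, 0]'

```text
time_s: 3.5
ee_pos: [0.56, 0.2192, 0.2728]
ee_rot: [[0.946, 0.323, 0.002], [0.323, -0.946, 0.001], [0.002, 0.0, -1.0]]
ft_force: [-0.1, -0.5, -0.1]
gripper_width: 1.0
grasp_force: 0.0
```

```bash
python3 - <<'E'
from plant import manip
import cv2,json
from h import *
s=manip.state();print(s["time_s"],s["ee_pos"],np.round(s["qvel"],3),s["q"])
c=manip.calibration("wrist");im=manip.snapshot("wrist");cv2.imwrite("pics/w1.png",im[...,::-1])
json.dump({k:np.array(v).tolist() for k,v in c.items()},open("w1.json","w"))
E
```

```text
3.5 [0.56001802 0.21923608 0.27282076] [-0.006 -0.007  0.002  0.001 -0.004  0.001] [ 3.30796848e-01 -5.31043316e-02  1.54800340e+00 -1.45740531e-04
  1.64470059e+00  1.57263455e+00]
```

View pics/w1.png

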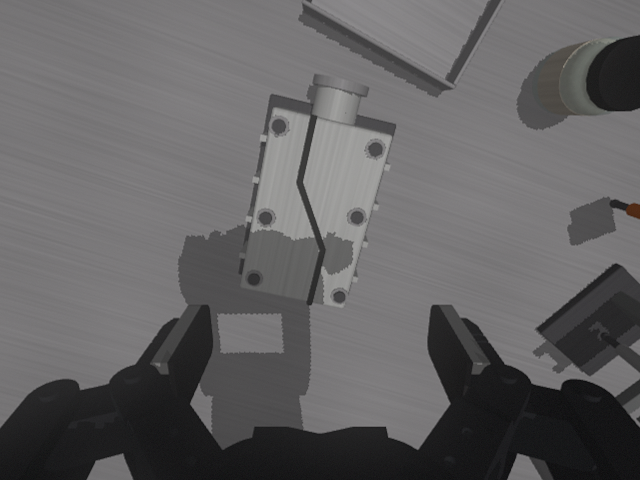

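The wrist view shows the housing with its stub on top at (338, 95). The seam runs (314, 118) → (301, 182) → (323, 248) → (309, 303). I'll extract the dark line and fit the housing pose to it.

```bash
python3 - <<'E'
import cv2,json
from h import *
from scipy.optimize import least_squares
c=json.load(open("w1.json"));g=cv2.cvtColor(cv2.imread("pics/w1.png"),6).astype(float)
ref=np.array([[118,314],[182,301],[248,323],[303,309]]);px=[]
for r in range(120,303):
    x0=np.interp(r,ref[:,0],ref[:,1]);cs=np.arange(int(x0)-8,int(x0)+9)
    v=g[r,cs];w=np.clip(np.median(v)*.65-v,0,None)
    if w.sum()>30: px.append(((cs*w).sum()/w.sum(),r))
W=np.array([onz(c,u,v,.07)[:2] for u,v in px])
S=np.array([[-90,-18],[-30,-18],[30,18],[90,18]])/1000.
D=np.concatenate([np.linspace(S[i],S[i+1],200) for i in range(3)])
def tf(p,X):
    k,s=np.cos(p[2]),np.sin(p[2]);return X@np.array([[k,s],[-s,k]])+p[:2]
def res(p):
    M=tf(p,D);d=np.linalg.norm(W[:,None]-M[None],axis=2)
    e=[M[0]-onz(c,314.5,116.5,.07)[:2],M[-1]-onz(c,309,304,.07)[:2]]
    return np.r_[d.min(1),.5*np.ravel(e)]
best=least_squares(res,[.55,.217,np.radians(198)],loss="soft_l1",f_scale=.003)
p=best.x;print(len(px),p,np.degrees(p[2]),np.sqrt(np.mean(best.fun[:-4]**2)),best.fun[-4:])
P=np.array([[-80,-18],[-55,-18],[-30,-18],[-10,-6],[10,6],[30,18],[55,18],[80,18]])/1000.
Q=tf(p,P);print(Q.round(4));np.save("seam.npy",Q)
C=np.c_[tf(p,np.array([[-90,-55],[-90,55],[90,55],[90,-55]])/1000),[.07]*4];print("corner px",proj(c,C).round())
E
```

```text
183 [0.54033266 0.22158289 3.24269989] 185.79301765162776 0.00013938076488878494 [6.64008684e-05 4.96808784e-04 7.21188157e-04 1.85539438e-04]
[[0.6181 0.2476]
 [0.5932 0.245 ]
 [0.5684 0.2425]
 [0.5497 0.2286]
 [0.531  0.2146]
 [0.5123 0.2006]
 [0.4874 0.1981]
 [0.4626 0.1956]]
corner px [[272. 106.]
 [394. 135.]
 [344. 310.]
 [239. 288.]]
```

>>> carry_out --claw '[-1, -1, -1, -1, -1, -1, -1, -1, -1, -1]' --pt "-8 16 -35" --pt "-25 48 -60" --pt "-43 81 -70" --pt "-61 115 -70" --pt "-79 149 -70" --pt "-97 183 -70" --pt "-115 218 -70" --pt "-133 252 -70" --pt "-151 287 -70" --pt "-169 321 -60" --twist '[5, 10, 15, 20, 25, 30, 35, 39, 41, 41]'

```text
time_s: 4.38
ee_pos: [0.5029, -0.141, 0.3343]
ee_rot: [[0.925, -0.38, 0.005], [-0.38, -0.925, -0.002], [0.005, -0.0, -1.0]]
ft_force: [0.7, 1.0, -0.7]
gripper_width: 0.999
grasp_force: 0.0
```

>>> carry_out --claw '[-1, -1, -1, -1, -1]' --pt "-22 8 20" --pt "-22 8 20" --pt "-22 8 20" --pt "-22 8 20" --pt "-22 8 20" --twist '[0, 0, 0, 0, 0]'

```text
time_s: 4.8
ee_pos: [0.481, -0.1374, 0.3128]
ee_rot: [[0.927, -0.376, 0.002], [-0.376, -0.927, -0.001], [0.002, -0.0, -1.0]]
ft_force: [-0.0, 0.2, 0.3]
gripper_width: 0.998
grasp_force: 0.0
```

```bash
python3 - <<'E'
from plant import manip
import cv2,json
from h import *
s=manip.state();print(s["time_s"],s["ee_pos"],np.round(s["ee_rot"],3).tolist(),np.round(s["qvel"],3))
c=manip.calibration("wrist");im=manip.snapshot("wrist");cv2.imwrite("pics/w2.png",im[...,::-1])
json.dump({k:np.array(v).tolist() for k,v in c.items()},open("w2.json","w"))
E
```

```text
4.8 [ 0.4809811  -0.13741542  0.31279579] [[0.927, -0.376, 0.002], [-0.376, -0.927, -0.001], [0.002, -0.0, -1.0]] [ 0.007  0.008 -0.    -0.001 -0.    -0.001]
```

View pics/w2.png

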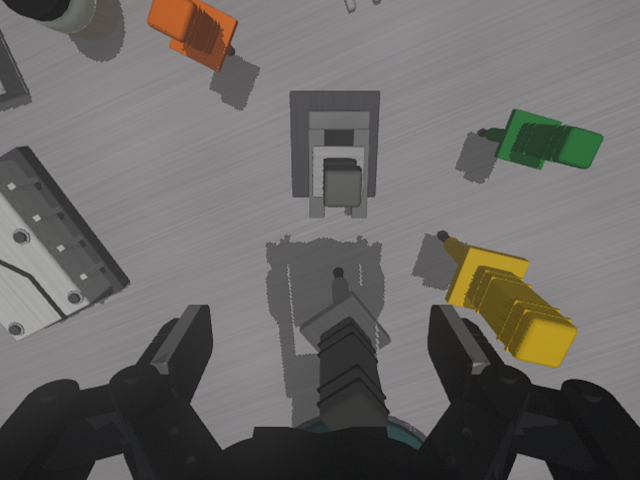

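The wrist view shows the target probe's handle top at (342, 186). Fork prong tips are at (316, 217) and (360, 217), aligned with the tool. The bigger grey look-alike is in front at (345, 370), so I need its height for clearance.

```bash
python3 - <<'E'
from plant import manip
import json
from h import *
c=json.load(open("w2.json"));a=manip.calibration("scene");b=manip.calibration("side")
h=onz(c,342.5,186,.2);l=onz(c,316.5,217,.12);r=onz(c,360.5,217,.12);l2=onz(c,316.5,111,.12);r2=onz(c,361,111,.12)
print("handle",h.round(4),"tips",l.round(4),r.round(4),"width",np.linalg.norm(l-r))
ux=((l2-l)+(r2-r));ux/=np.linalg.norm(ux);print("stand yaw",np.degrees(np.arctan2(ux[1],ux[0])),"rest",((l+r)/2+.045*ux).round(4))
def tri(obs):
    A=0;B=0
    for cam,u,v in obs:
        o,d=ray(cam,u,v);d/=np.linalg.norm(d);M=np.eye(3)-np.outer(d,d);A=A+M;B=B+M@o
    return np.linalg.solve(A,B)
print("big top",tri([(a,258,115),(b,444,175)]).round(3),"big collar",tri([(a,263,159),(b,435,215),(c,345,322)]).round(3))
print("handle tri",tri([(a,246,193),(b,368,161),(c,342.5,186)]).round(4))
s=manip.state();R=np.array(s["ee_rot"]);print("tool yaw",np.degrees(np.arctan2(R[1,0],R[0,0])))
for n,t in(("h",h),):print(n,(R.T@(t-s["ee_pos"])*1000).round(1))
E
```

```text
handle [ 0.5029 -0.1625  0.2   ] tips [ 0.4681 -0.1282  0.12  ] [ 0.4528 -0.1658  0.12  ] width 0.04064474052616034
stand yaw -21.3618173476982 rest [ 0.5023 -0.1634  0.12  ]
big top [ 0.359 -0.112  0.252] big collar [ 0.362 -0.117  0.143]
handle tri [ 0.5019 -0.1612  0.2013]
tool yaw -22.062210452759352
h [ 29.5  15.1 112.6]
```

>>> carry_out --claw '[-1, -1, -1, -1, -1, -1, -1, -1]' --pt "29 15 10" --pt "29 15 40" --pt "29 15 70" --pt "29 15 100" --pt "29 15 130" --pt "29 15 150" --pt "29 15 160" --pt "29 15 160" --twist '[0, 0, 0, 0, 0, 0, 0, 0]'

```text
time_s: 5.52
ee_pos: [0.5015, -0.1618, 0.1497]
ee_rot: [[0.927, -0.376, -0.002], [-0.376, -0.927, 0.001], [-0.003, 0.0, -1.0]]
ft_force: [-0.3, -0.1, -0.2]
gripper_width: 0.998
grasp_force: 0.0
```

>>> carry_out --claw '[1, 1, 1, 1, 1, 1, 1, 1]' --pt "0 0 0" --pt "0 0 0" --pt "0 0 0" --pt "0 0 0" --pt "0 0 0" --pt "0 0 0" --pt "0 0 0" --pt "0 0 0" --twist '[0, 0, 0, 0, 0, 0, 0, 0]' --newtons 60

```text
time_s: 6.18
ee_pos: [0.502, -0.1626, 0.1522]
ee_rot: [[0.926, -0.376, 0.001], [-0.376, -0.926, -0.0], [0.001, -0.0, -1.0]]
ft_force: [-1.8, -0.2, 6.2]
gripper_width: 0.301
grasp_force: 58.9
```

>>> carry_out --claw '[1, 1, 1, 1, 1, 1, 1, 1]' --pt "0 0 -3" --pt "0 0 -10" --pt "0 0 -25" --pt "0 0 -50" --pt "0 0 -80" --pt "0 0 -110" --pt "0 0 -135" --pt "0 0 -135" --twist '[0, 0, 0, 0, 0, 0, 0, 0]'

```text
time_s: 6.85
ee_pos: [0.5025, -0.1627, 0.2924]
ee_rot: [[0.926, -0.376, 0.006], [-0.376, -0.926, -0.002], [0.007, -0.0, -1.0]]
ft_force: [-0.8, -0.7, -0.0]
gripper_width: 0.294
grasp_force: 59.2
```

```bash
python3 - <<'E'
from plant import manip
import cv2
from h import *
s=manip.state();R=np.array(s["ee_rot"]);print(s["time_s"],s["ee_pos"],s["gripper_width"],s["ft_force"])
Q=np.load("seam.npy");t=np.r_[Q[0],.2]
print("to above seam0",(R.T@(t-s["ee_pos"])*1000).round(1))
print("seam rel seam0 tool frame",((np.c_[Q-Q[0],[0]*8]@R)*1000).round(1).tolist())
ims=np.hstack([manip.snapshot("wrist"),manip.snapshot("side")])
cv2.imwrite("pics/hold.png",cv2.resize(ims,(800,300))[...,::-1])
E
```

```text
6.85 [ 0.502526   -0.16272857  0.29235772] 0.29441929355835894 [-0.78513493 -0.72788532 -0.03326015]
to above seam0 [ -47.9 -423.6   92.1]
seam rel seam0 tool frame [[0.0, 0.0, 0.0], [-22.1, 11.7, -0.2], [-44.2, 23.4, -0.3], [-56.2, 43.4, -0.4], [-68.3, 63.3, -0.5], [-80.4, 83.3, -0.6], [-102.5, 95.0, -0.7], [-124.6, 106.7, -0.9]]
```

View pics/hold.png

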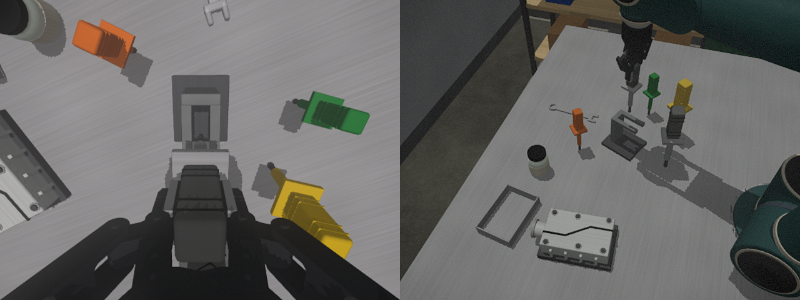

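Probe is held upright. The views show the collar below the fingers and the fork empty. Now over to seam point 0.

>>> carry_out --claw '[1, 1, 1, 1, 1, 1, 1, 1, 1, 1]' --pt "-2 -15 -15" --pt "-5 -45 -20" --pt "-9 -80 -20" --pt "-13 -118 -20" --pt "-18 -156 -20" --pt "-22 -194 -20" --pt "-26 -232 -20" --pt "-31 -270 -20" --pt "-35 -308 -20" --pt "-39 -346 -20" --twist '[0, 0, 0, 0, 0, 0, 0, 0, 0, 0]'

```text
time_s: 7.78
ee_pos: [0.5955, 0.1748, 0.3046]
ee_rot: [[0.927, -0.376, -0.002], [-0.376, -0.927, -0.001], [-0.002, 0.001, -1.0]]
ft_force: [0.7, -1.0, -1.2]
gripper_width: 0.294
grasp_force: 59.5
```

>>> carry_out --claw '[1, 1, 1, 1, 1, 1, 1, 1, 1, 1]' --pt "-4 -35 0" --pt "-7 -60 5" --pt "-9 -74 25" --pt "-9 -78 50" --pt "-9 -78 70" --pt "-9 -78 80" --pt "-9 -78 85" --pt "-9 -78 85" --pt "-9 -78 85" --pt "-9 -78 85" --twist '[0, 0, 0, 0, 0, 0, 0, 0, 0, 0]'

```text
time_s: 8.62
ee_pos: [0.6171, 0.2484, 0.2229]
ee_rot: [[0.926, -0.377, 0.002], [-0.377, -0.926, 0.001], [0.001, -0.001, -1.0]]
ft_force: [-0.2, 0.3, -1.8]
gripper_width: 0.297
grasp_force: 59.4
```

```bash
cat > st.py <<'E'
from plant import manip
from h import *
import sys
s=manip.state();R=np.array(s["ee_rot"]);p=np.array(s["ee_pos"]);print(s["time_s"],p.round(4),np.round(s["ft_force"],2),np.abs(s["qvel"]).max().round(4),R.round(4).tolist())
Q=np.load("seam.npy");off=R@np.array([0,0,.1322]) 
print("tip",(p+off).round(4))
print("tool mm to seam pts from tip",((np.c_[Q,[.07]*8]-(p+off))@R*1000).round(1).tolist())
E
python3 st.py
```

```text
8.6167 [0.6171 0.2484 0.2229] [-0.23  0.33 -1.81] 0.0027 [[0.9264, -0.3766, 0.0018], [-0.3766, -0.9264, 0.0006], [0.0014, -0.0012, -1.0]]
tip [0.6174 0.2485 0.0907]
tool mm to seam pts from tip [[1.0, 0.6, 20.7], [-21.1, 12.3, 20.6], [-43.2, 24.0, 20.6], [-55.2, 44.0, 20.5], [-67.3, 63.9, 20.5], [-79.3, 83.9, 20.5], [-101.4, 95.6, 20.4], [-123.5, 107.3, 20.4]]
```

>>> carry_out --claw '[1, 1, 1, 1, 1, 1, 1, 1, 1, 1]' --pt "1 0.5 4" --pt "1 0.5 8" --pt "1 0.5 12" --pt "1 0.5 15" --pt "1 0.5 18" --pt "1 0.5 20" --pt "1 0.5 22" --pt "1 0.5 24" --pt "1 0.5 25.5" --pt "1 0.5 25.5" --twist '[0, 0, 0, 0, 0, 0, 0, 0, 0, 0]'

```text
time_s: 9.45
ee_pos: [0.6175, 0.2477, 0.1957]
ee_rot: [[0.927, -0.376, -0.0], [-0.376, -0.927, -0.0], [-0.0, 0.0, -1.0]]
ft_force: [-0.8, -1.0, 0.4]
gripper_width: 0.301
grasp_force: 59.8
```

```bash
python3 st.py; python3 - <<'E'
from plant import manip
import cv2,numpy as np
a=manip.snapshot("scene")[160:290,380:500];b=manip.snapshot("side")[290:440,190:370]
r=lambda x:cv2.resize(x,(400,400),interpolation=2)
cv2.imwrite("pics/touch.png",np.hstack([r(a),r(b)])[...,::-1])
E
```

```text
9.45 [0.6175 0.2477 0.1957] [-0.76 -1.04  0.4 ] 0.0067 [[0.9265, -0.3763, -0.0], [-0.3763, -0.9265, -0.0001], [-0.0, 0.0001, -1.0]]
tip [0.6175 0.2476 0.0635]
tool mm to seam pts from tip [[0.6, -0.2, -6.5], [-21.5, 11.5, -6.5], [-43.6, 23.2, -6.5], [-55.6, 43.2, -6.5], [-67.7, 63.2, -6.5], [-79.8, 83.1, -6.5], [-101.8, 94.8, -6.5], [-123.9, 106.5, -6.5]]
```

View pics/touch.png

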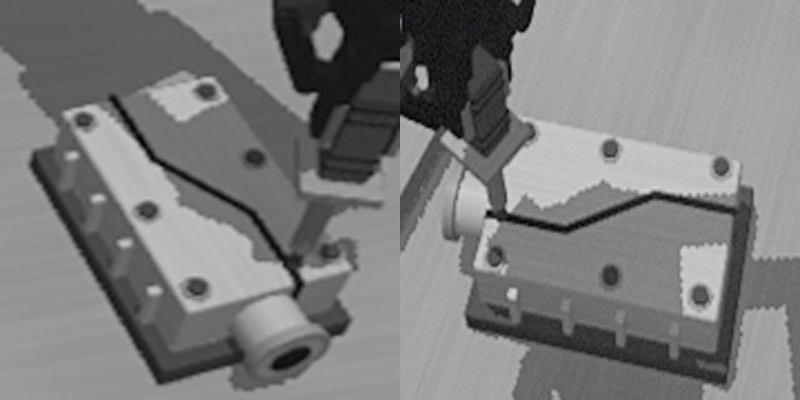

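Both views show the tip on the seam at the stub end: about (295, 260) in the left view and (497, 213) in the right. The force rose about 2.2 N, so it is sprung in part of the way. Now I trace at about 24 mm/s.

>>> carry_out --claw '[1, 1, 1, 1, 1, 1, 1, 1, 1, 1]' --pt "-1.8 0.9 0" --pt "-3.5 1.9 0" --pt "-5.3 2.8 0" --pt "-7.1 3.7 0" --pt "-8.8 4.7 0" --pt "-10.6 5.6 0" --pt "-12.4 6.6 0" --pt "-14.1 7.5 0" --pt "-15.9 8.4 0" --pt "-17.7 9.4 0" --twist '[0, 0, 0, 0, 0, 0, 0, 0, 0, 0]'

```text
time_s: 10.38
ee_pos: [0.5974, 0.2456, 0.1958]
ee_rot: [[0.926, -0.376, 0.0], [-0.376, -0.926, 0.0], [0.0, -0.0, -1.0]]
ft_force: [1.3, -0.3, 0.8]
gripper_width: 0.3
grasp_force: 59.9
```

```bash
python3 st.py
```

```text
10.3833 [0.5974 0.2456 0.1958] [ 1.33 -0.32  0.82] 0.052 [[0.9265, -0.3763, 0.0001], [-0.3763, -0.9265, 0.0], [0.0, -0.0001, -1.0]]
tip [0.5974 0.2456 0.0636]
tool mm to seam pts from tip [[18.5, -9.6, -6.3], [-3.6, 2.1, -6.4], [-25.7, 13.8, -6.4], [-37.8, 33.7, -6.4], [-49.8, 53.7, -6.4], [-61.9, 73.7, -6.4], [-84.0, 85.4, -6.4], [-106.1, 97.1, -6.4]]
```

>>> carry_out --claw '[1, 1, 1, 1, 1, 1, 1, 1, 1, 1]' --pt "-1.8 0.9 0" --pt "-3.5 1.9 0" --pt "-5.3 2.8 0" --pt "-7.1 3.7 0" --pt "-8.8 4.7 0" --pt "-10.6 5.6 0" --pt "-12.4 6.6 0" --pt "-14.1 7.5 0" --pt "-15.9 8.4 0" --pt "-17.7 9.4 0" --twist '[0, 0, 0, 0, 0, 0, 0, 0, 0, 0]'

```text
time_s: 11.22
ee_pos: [0.5774, 0.2436, 0.1958]
ee_rot: [[0.926, -0.376, 0.0], [-0.376, -0.926, -0.0], [0.0, -0.0, -1.0]]
ft_force: [1.7, -0.7, 0.6]
gripper_width: 0.293
grasp_force: 59.9
```

>>> carry_out --claw '[1, 1, 1, 1, 1, 1, 1, 1, 1, 1]' --pt "-1.7 0.9 0" --pt "-3.4 1.8 0" --pt "-5.1 2.7 0" --pt "-6.8 3.6 0" --pt "-8.3 4.4 0" --pt "-9.3 6.1 0" --pt "-10.4 7.8 0" --pt "-11.4 9.5 0" --pt "-12.4 11.2 0" --pt "-13.5 13 0" --twist '[0, 0, 0, 0, 0, 0, 0, 0, 0, 0]'

```text
time_s: 12.05
ee_pos: [0.5601, 0.2365, 0.1958]
ee_rot: [[0.926, -0.376, -0.0], [-0.376, -0.926, 0.0], [-0.0, -0.0, -1.0]]
ft_force: [1.5, 0.9, 0.1]
gripper_width: 0.296
grasp_force: 59.9
```

```bash
python3 st.py
```

```text
12.05 [0.5601 0.2365 0.1958] [1.51 0.93 0.1 ] 0.0564 [[0.9265, -0.3763, -0.0], [-0.3763, -0.9265, 0.0], [-0.0, -0.0, -1.0]]
tip [0.5601 0.2365 0.0636]
tool mm to seam pts from tip [[49.6, -32.1, -6.4], [27.5, -20.4, -6.4], [5.4, -8.7, -6.4], [-6.7, 11.2, -6.4], [-18.7, 31.2, -6.4], [-30.8, 51.2, -6.4], [-52.9, 62.9, -6.4], [-75.0, 74.6, -6.4]]
```

>>> carry_out --claw '[1, 1, 1, 1, 1, 1, 1, 1, 1, 1]' --pt "-1 1.7 0" --pt "-2.1 3.4 0" --pt "-3.1 5.1 0" --pt "-4.1 6.8 0" --pt "-5.1 8.5 0" --pt "-6.2 10.2 0" --pt "-7.2 11.9 0" --pt "-8.2 13.6 0" --pt "-9.2 15.3 0" --pt "-10.3 17 0" --twist '[0, 0, 0, 0, 0, 0, 0, 0, 0, 0]'

```text
time_s: 12.88
ee_pos: [0.5441, 0.2246, 0.1958]
ee_rot: [[0.927, -0.376, 0.0], [-0.376, -0.927, 0.0], [0.0, -0.0, -1.0]]
ft_force: [1.3, 1.1, -0.3]
gripper_width: 0.301
grasp_force: 59.9
```

>>> carry_out --claw '[1, 1, 1, 1, 1, 1, 1, 1, 1, 1]' --pt "-1 1.7 0" --pt "-2.1 3.4 0" --pt "-3.1 5.1 0" --pt "-4.1 6.8 0" --pt "-5.1 8.5 0" --pt "-6.2 10.2 0" --pt "-7.2 11.9 0" --pt "-8.2 13.6 0" --pt "-9.2 15.3 0" --pt "-10.3 17 0" --twist '[0, 0, 0, 0, 0, 0, 0, 0, 0, 0]'

```text
time_s: 13.72
ee_pos: [0.5282, 0.2127, 0.1958]
ee_rot: [[0.926, -0.376, -0.0], [-0.376, -0.926, -0.0], [-0.0, 0.0, -1.0]]
ft_force: [1.2, -0.1, 0.5]
gripper_width: 0.297
grasp_force: 59.9
```

>>> carry_out --claw '[1, 1, 1, 1, 1, 1, 1, 1, 1, 1]' --pt "-1 1.7 0" --pt "-2.1 3.4 0" --pt "-3.1 5.1 0" --pt "-4.1 6.8 0" --pt "-5.1 8.5 0" --pt "-6.2 10.2 0" --pt "-7.2 11.9 0" --pt "-8.2 13.6 0" --pt "-9.2 15.3 0" --pt "-10.3 17 0" --twist '[0, 0, 0, 0, 0, 0, 0, 0, 0, 0]'

```text
time_s: 14.55
ee_pos: [0.5123, 0.2009, 0.1958]
ee_rot: [[0.926, -0.376, 0.0], [-0.376, -0.926, 0.0], [-0.0, -0.0, -1.0]]
ft_force: [1.3, 0.8, 0.7]
gripper_width: 0.295
grasp_force: 59.9
```

```bash
python3 st.py
```

```text
14.55 [0.5123 0.2009 0.1958] [1.33 0.83 0.72] 0.0536 [[0.9265, -0.3763, 0.0], [-0.3763, -0.9265, 0.0], [-0.0, -0.0, -1.0]]
tip [0.5123 0.2009 0.0636]
tool mm to seam pts from tip [[80.5, -83.1, -6.4], [58.4, -71.4, -6.4], [36.3, -59.7, -6.4], [24.2, -39.7, -6.4], [12.2, -19.8, -6.4], [0.1, 0.2, -6.4], [-22.0, 11.9, -6.4], [-44.1, 23.6, -6.4]]
```

>>> carry_out --claw '[1, 1, 1, 1, 1, 1, 1, 1, 1, 1]' --pt "-1.8 0.9 0" --pt "-3.5 1.9 0" --pt "-5.3 2.8 0" --pt "-7.1 3.7 0" --pt "-8.8 4.7 0" --pt "-10.6 5.6 0" --pt "-12.4 6.6 0" --pt "-14.1 7.5 0" --pt "-15.9 8.4 0" --pt "-17.7 9.4 0" --twist '[0, 0, 0, 0, 0, 0, 0, 0, 0, 0]'

```text
time_s: 15.38
ee_pos: [0.4923, 0.1989, 0.1958]
ee_rot: [[0.927, -0.376, 0.0], [-0.376, -0.927, 0.0], [0.0, -0.0, -1.0]]
ft_force: [1.1, 0.4, 0.5]
gripper_width: 0.293
grasp_force: 59.8
```

>>> carry_out --claw '[1, 1, 1, 1, 1, 1, 1, 1, 1, 1]' --pt "-1.8 0.9 0" --pt "-3.5 1.9 0" --pt "-5.3 2.8 0" --pt "-7.1 3.7 0" --pt "-8.8 4.7 0" --pt "-10.6 5.6 0" --pt "-12.4 6.6 0" --pt "-14.1 7.5 0" --pt "-15.9 8.4 0" --pt "-17.7 9.4 0" --twist '[0, 0, 0, 0, 0, 0, 0, 0, 0, 0]'

```text
time_s: 16.22
ee_pos: [0.4723, 0.1969, 0.1958]
ee_rot: [[0.926, -0.376, -0.0], [-0.376, -0.926, -0.0], [-0.0, 0.0, -1.0]]
ft_force: [1.2, -0.6, 0.6]
gripper_width: 0.296
grasp_force: 59.8
```

>>> carry_out --claw '[1, 1, 1, 1, 1, 1, 1, 1]' --pt "-1.8 0.9 0" --pt "-3.5 1.9 0" --pt "-5.3 2.8 0" --pt "-7.1 3.7 0" --pt "-8.5 4.6 0" --pt "-8.5 4.6 0" --pt "-8.5 4.6 0" --pt "-8.5 4.6 0" --twist '[0, 0, 0, 0, 0, 0, 0, 0]'

```text
time_s: 16.88
ee_pos: [0.4628, 0.1958, 0.1957]
ee_rot: [[0.927, -0.376, -0.001], [-0.376, -0.927, -0.0], [-0.0, 0.0, -1.0]]
ft_force: [-0.9, -0.2, -0.2]
gripper_width: 0.299
grasp_force: 59.8
```

```bash
python3 st.py
```

```text
16.8833 [0.4628 0.1958 0.1957] [-0.88 -0.16 -0.19] 0.0024 [[0.9265, -0.3763, -0.0005], [-0.3763, -0.9265, -0.0002], [-0.0004, 0.0004, -1.0]]
tip [0.4627 0.1958 0.0635]
tool mm to seam pts from tip [[124.5, -106.5, -6.6], [102.4, -94.8, -6.6], [80.3, -83.1, -6.5], [68.2, -63.1, -6.5], [56.2, -43.2, -6.5], [44.1, -23.2, -6.5], [22.0, -11.5, -6.5], [-0.1, 0.2, -6.5]]
```

>>> carry_out --claw '[1, 1, 1, 1, 1, 1, 1, 1, 1, 1]' --pt "0 0 -5" --pt "0 0 -15" --pt "0 0 -35" --pt "0 0 -65" --pt "0 0 -95" --pt "10 20 -108" --pt "28 52 -110" --pt "46 86 -110" --pt "64 119 -110" --pt "82 152 -110" --twist '[0, 0, 0, 0, 0, 0, 0, 0, 0, 0]'

```text
time_s: 17.72
ee_pos: [0.4815, 0.0225, 0.3069]
ee_rot: [[0.927, -0.376, 0.001], [-0.376, -0.927, -0.0], [0.001, -0.0, -1.0]]
ft_force: [0.9, -0.3, -0.2]
gripper_width: 0.296
grasp_force: 59.6
```

>>> carry_out --claw '[1, 1, 1, 1, 1, 1, 1, 1, 1, 1]' --pt "18 33 0" --pt "36 66 0" --pt "54 100 0" --pt "70 130 0" --pt "82 152 0" --pt "89 165 0" --pt "89 165 0" --pt "89 165 0" --pt "89 165 0" --pt "89 165 0" --twist '[0, 0, 0, 0, 0, 0, 0, 0, 0, 0]'

```text
time_s: 18.55
ee_pos: [0.5021, -0.1614, 0.3062]
ee_rot: [[0.927, -0.375, 0.0], [-0.375, -0.927, 0.0], [0.0, -0.0, -1.0]]
ft_force: [0.3, 0.4, -2.3]
gripper_width: 0.298
grasp_force: 59.8
```

```bash
python3 st.py|head -2; python3 - <<'E'
from plant import manip
import cv2,numpy as np
s=manip.state();R=np.array(s["ee_rot"]);print("to grasp pose",(R.T@(np.array([.502,-.1626,.1522])-s["ee_pos"])*1000).round(1))
a=manip.snapshot("wrist")[60:360,170:530]
cv2.imwrite("pics/back.png",cv2.resize(a,(720,600),interpolation=2)[...,::-1])
E
```

```text
18.55 [ 0.5021 -0.1614  0.3062] [ 0.28  0.4  -2.34] 0.0042 [[0.9268, -0.3755, 0.0003], [-0.3755, -0.9268, 0.0001], [0.0003, -0.0002, -1.0]]
tip [ 0.5021 -0.1614  0.174 ]
to grasp pose [  0.3   1.2 154. ]
```

View pics/back.png

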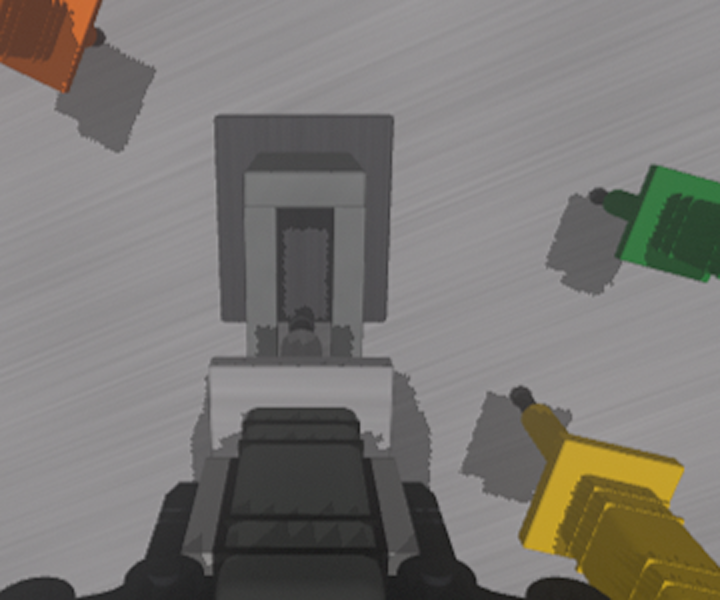

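The tip at (304, 318) is centred over the fork gap and the collar is square to the prongs. Lowering now.

>>> carry_out --claw '[1, 1, 1, 1, 1, 1, 1, 1, 1, 1]' --pt "0.3 1.2 10" --pt "0.3 1.2 30" --pt "0.3 1.2 55" --pt "0.3 1.2 80" --pt "0.3 1.2 105" --pt "0.3 1.2 125" --pt "0.3 1.2 140" --pt "0.3 1.2 148" --pt "0.3 1.2 152" --pt "0.3 1.2 153" --twist '[0, 0, 0, 0, 0, 0, 0, 0, 0, 0]'

```text
time_s: 19.43
ee_pos: [0.5019, -0.1633, 0.1527]
ee_rot: [[0.927, -0.376, -0.0], [-0.376, -0.927, -0.0], [-0.0, 0.0, -1.0]]
ft_force: [-0.0, 0.5, -0.6]
gripper_width: 0.297
grasp_force: 59.7
```

>>> carry_out --claw '[1, 1, 1]' --pt "0 0 0.5" --pt "0 0 0.5" --pt "0 0 0.5" --twist '[0, 0, 0]'

```text
time_s: 19.68
ee_pos: [0.5022, -0.1635, 0.153]
ee_rot: [[0.927, -0.376, 0.001], [-0.376, -0.927, -0.0], [0.001, -0.0, -1.0]]
ft_force: [0.4, 0.5, -2.2]
gripper_width: 0.296
grasp_force: 59.7
```

>>> carry_out --claw '[1, 1, 1, 1]' --pt "0 0 0.5" --pt "0 0 1" --pt "0 0 1" --pt "0 0 1" --twist '[0, 0, 0, 0]'

```text
time_s: 20.02
ee_pos: [0.5022, -0.1636, 0.1523]
ee_rot: [[0.927, -0.376, 0.001], [-0.376, -0.927, -0.0], [0.001, -0.0, -1.0]]
ft_force: [-2.0, 0.6, 5.0]
gripper_width: 0.297
grasp_force: 60.5
```

>>> carry_out --claw '[-0.2, -0.4, -1, -1, -1, -1, -1, -1]' --pt "0 0 0" --pt "0 0 0" --pt "0 0 0" --pt "0 0 0" --pt "0 0 0" --pt "0 0 0" --pt "0 0 0" --pt "0 0 0" --twist '[0, 0, 0, 0, 0, 0, 0, 0]'

```text
time_s: 20.68
ee_pos: [0.5019, -0.1634, 0.1513]
ee_rot: [[0.927, -0.376, -0.0], [-0.376, -0.927, 0.0], [-0.0, -0.0, -1.0]]
ft_force: [0.5, 0.1, 0.4]
gripper_width: 0.998
grasp_force: 0.0
```

>>> carry_out --claw '[-1, -1, -1, -1, -1, -1, -1, -1]' --pt "0 0 -10" --pt "0 0 -35" --pt "0 0 -65" --pt "0 0 -95" --pt "0 0 -125" --pt "0 0 -150" --pt "0 0 -160" --pt "0 0 -160" --twist '[0, 0, 0, 0, 0, 0, 0, 0]'

```text
time_s: 21.35
ee_pos: [0.5024, -0.1636, 0.3144]
ee_rot: [[0.927, -0.376, 0.004], [-0.376, -0.927, -0.001], [0.004, -0.0, -1.0]]
ft_force: [0.5, 0.7, 0.5]
gripper_width: 1.001
grasp_force: 0.0
```

```bash
python3 - <<'E'
from plant import manip
import cv2,numpy as np
a=manip.snapshot("wrist");b=manip.snapshot("side")[130:280,300:500]
cv2.imwrite("pics/end.png",np.hstack([cv2.resize(a,(400,300)),cv2.resize(b,(400,300))])[...,::-1])
E
```

```text
(no output)
```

View pics/end.png

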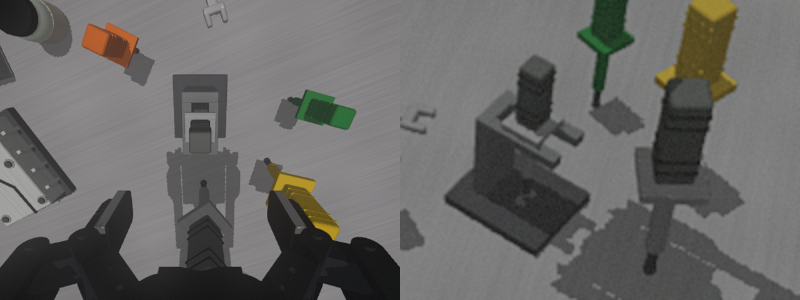

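The probe hangs upright in the fork again: handle at (200, 137) in the left view and (535, 90) in the right. The gripper is clear.

```bash
python3 -c "
from plant import manip
print(manip.hand_in())"
```

```text
the job is handed in; nothing more can be done
None
```

I traced the whole seam with the probe lightly pressed at about 24 mm/s, hung it upright in the fork again with the gripper clear, and handed in at about 21 s; no verdict came back.

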